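# Take the coil gauge off its safety hook and set it over the sample coil

### The arm

A 6-joint arm with a two-finger parallel gripper is mounted at the origin on the work surface. World frame = base frame: x ahead of the robot, y to its left, z up, the work surface at z = 0. Lengths are in mm, angles in rad, forces in N, time in s.
With the tool pointing down it reaches from about 275 to 750 mm from the base axis. Payload 10.2 kg.
Tool frame: the origin (TCP) lies at the very end of the fingers, on their centre line; the grasp point (between the pads) lies 19 mm behind it; x points along the fingers, y is the direction in which the jaws open and shut, and the axes are right-handed (so a half turn about x gives the same grasp; the last joint's range is limited). The gripper opens to 85 mm and grips with 20 to 120 N. Pads are 22 mm wide; open, the fingers measure 114 mm over their backs; the gripper's body (76 mm by 85 mm) begins 54 mm behind the grasp point. The pads swing forward as they close: fully open they stand 13 mm farther back than shut.
Start: joints at [1.117, 0.313, 1.498, -0, 1.331, -0.223], TCP at [120.11, 511.082, 231.294] pointing down, gripper open.
Joint ranges: [-2.94, 2.94], [-0.97, 2.17], [0.19, 2.56], [-1.23, 4.37], [0.02, 3.11], [-2.88, 2.88]. Speed limits (rad/s): [2.39, 2.39, 3.01, 3.14, 3.14, 3.14].

### API

Orientations are given as a unit quaternion [w, x, y, z].
In Python, from rig import ctrl, viewer, order gives the robot as it stands. The module is installed in compiled form; this text tells all that it offers.
- The arm moves only by the tool carry_out, never from a script. Its argument "deltas" is a list of rows, each a list of 7 numbers: the gripper command: -1 is fully open, 1 is shut, values between are in proportion, then the shift along the tool's x, y, z in mm, then the turn, a rotation vector about the tool's x, y, z in degrees. A call has exactly 5 rows; each row is the pose to reach, as a shift and turn from the pose commanded when the call began, along the tool's axes at that moment; what a row does not reach only later rows make up. A row lasts 1/8 s, in which the tool goes at most 62.5 mm and 10.7 degrees, less where a joint would pass 70% of its speed; a pose out of reach is approached as far as the arm can. A call with a gripper value outside its range is refused whole. The fingers move at their own pace and stop on an object; "newtons" is the grip in N (left out, the last holds). Time passes only in rows, so rows that repeat a pose let the fingers close, or fill a call up. It gives the time, the measured TCP pose, the force and the opening at its end, in the units of the state.
- ctrl.sense(): the state, without advancing time (a new reading comes with each control period).
- viewer.capture(name): name is "scene" or "top" or "wrist"; returns the picture (420x560x3 uint8, red, green, blue); there is no depth.
- viewer.calibration(name): a dict with "fx", "fy", "cx", "cy" (pixels), "xyz" and "attitude" of the camera in the world; the wrist camera has in their place "T_tool_cam" (4x4, takes a point from camera to tool coordinates, whose origin is the TCP and whose axes are the tool frame's). Camera axes: x right, y down, z forward; pixel columns grow to the right and rows downward; lengths in mm; the calibration is good to about 2 mm. A picture is of the moment at which its call begins: read the wrist's pose just before it. calibration takes no time and is no camera call.
- order.finish_job(): hands the job in, once; it reports no verdict.
The state is a dict: "time_s": time; "joints": joint angles; "dq": joint speeds; "tau": joint torques, N m; "eef_pos": TCP position; "ee_rot": TCP orientation; "force": force on the tool from outside, world axes, zero at the start; "wrist_torque": the same for the moment, N m; "grip_width": opening from 0.0 (shut) to 1.0 (fully open).
Only numpy, scipy, OpenCV 4.12 (cv2) and the standard library are available. Lean on these libraries where they do the work, as an engineer would, in place of code of your own. Each camera call takes 0.05 s, during which the arm holds its last target. There are 200 camera calls.

### The job

Take the blue coil gauge off its safety hook: push the gauge's bar back against the yellow sprung keeper until the keeper is fully open, lift it out through the mouth behind the red nose and over the tip, then set the hoop over the sample coil so that it sits flat on the black plate, and let go. Do it gently by feel, never forcing the gauge against the hook, and leave the two spare coils where they stand.

Things in the scene. Friction and masses are not known exactly. Their poses are not given: they have to be found in the camera images.
- hook (a point): Safety hook on a green stand: nominal point on the upper face of its 20 mm wide steel arm (117 mm above the bench), straight below the red nose's free edge. -y points outward to the hook's tip, +y inward to the column, z up. Fixed to the stand; the arm is clamped by hand, so arm, nose, tip and keeper really sit up to 10 mm inward or outward of it along y: find by feel.
- hook_stand: The same stand, fixed, as a whole; origin on the bench below hook, same axes. Red nose spans 0-42 mm outward of its free edge, underside 11 and top 17 mm above the arm's upper face; upturned tip 34-42 mm outward; arm 12 mm thick. Inward of the edge: keeper housing from 30 mm (13 mm high), column from about 78 mm (131 mm above bench). The mouth is the gap between nose edge and keeper.
- keeper (a joint): Yellow sprung keeper block, 18 x 11 x 9 mm, sliding on the hook's arm. In m: 0 = shut (its face 3 mm under the nose), grows as it is pressed inward (hook +y) up to a hard stop at 0.014. Spring 1.5 N when shut, 5 N at the stop. Pressing with over 15 N is forcing it. Only at the stop is the mouth 11 mm wide, 3 mm more than the gauge's bar.
- gauge_grip (a point): Centre of the coil gauge's grip, an orange block 24 x 24 mm, its top 17 mm above this point. z up, x along the bar. Below this point: bridge (88 mm along x, 14 mm wide) at 18-24 mm; steel hanging bar (8 x 8 mm, along x between straps at x = +-41 mm) centred at 42 mm; blue hoop at 92-108 mm. The bar lies on the hook's arm under the nose with 3 mm of air above it.
- gauge: The whole coil gauge (loose, about 0.32 kg); origin at the centre of the hoop's lower edge. The hoop hangs below the hook's arm, the bar lies on it. To come off, the bar goes inward to the keeper's stop (14 to 37 mm), then up more than 17 but less than 34 mm (there the hoop meets the arm from below), then outward over the tip, about 130 mm, until the hoop is clear of the arm.
- gauge_hoop (a point): The same gauge: centre of the lower edge of its blue hoop (inside diameter 76, outside 88, height 16 mm), 108 mm below the grip point; z up.
- coil_plate (a point): Centre of the upper face (6 mm above the bench) of a fixed round black plate of 130 mm diameter; the sample coil, a steel hourglass coil 63 mm in outside diameter and 50 mm tall, stands fixed on its centre.
- spare0_mid (a point): Half-way up (25 mm) a loose spare coil of the same size standing on the bench.
- spare1_mid (a point): Half-way up (25 mm) the other loose spare coil.
Things that resemble listed ones, but are neither listed nor needed, are in the scene too. What is shaped like the gauge but green or turquoise is not meant.

How it is judged:
By the outcome, as a careful person would: the job done as asked, in the order asked, and still so for the second after the job is handed in, with the robot touching nothing.
It also fails if it takes over 51 s, if anything falls off the work surface, if the arm or the gripper's body presses on something with over 40 N, if the wrist force passes 120 N, or if a joint passes its speed limit or range.

## Working session

There is one attempt and no reset: what is moved stays moved. The work goes in short steps, Python scripts to look and compute and a tool call to move; the robot and the scene stay as the last step left them, time stands still between calls to the robot, and variables do not carry over. Pictures are saved under pics/ and viewed, about 8 in all and at most 12, crops included, and the job is handed in when it is done.

Besides the shell and the picture viewer there is one more tool, called after "Call:" as name(argument=value, ...) on one line, values as JSON. carry_out: Moves the arm, as the interface text tells. Its arguments: {"type":"object","properties":{"deltas":{"type":"array"},"newtons":{"type":"number"}},"required":["deltas"]}

```bash
mkdir -p pics; python3 - <<'E'
from rig import ctrl, viewer
import cv2, numpy as np
s=ctrl.sense(); print({k:np.round(v,3) for k,v in s.items()})
for n in ("scene","top","wrist"):
    im=viewer.capture(n); cv2.imwrite(f"pics/{n}0.png",im[:,:,::-1]); print(n,viewer.calibration(n))
E
```

```text
{'time_s': np.float64(0.0), 'joints': array([ 1.117,  0.313,  1.498,  0.   ,  1.331, -0.223]), 'dq': array([-0.001, -0.   ,  0.002,  0.001, -0.   ,  0.001]), 'tau': array([ 1.0000e-03, -4.1226e+01, -2.5975e+01, -0.0000e+00,  4.0000e-03,
        0.0000e+00]), 'eef_pos': array([119.98 , 510.833, 230.705]), 'ee_rot': array([ 0.702,  0.081,  0.703, -0.082]), 'force': array([-0.404,  0.261, -0.905]), 'wrist_torque': array([-0.001, -0.036,  0.002]), 'grip_width': np.float64(1.002)}
scene {'fx': 443.9716571408623, 'fy': 443.9716571408623, 'cx': 283.6081190815048, 'cy': 199.09464612576772, 'xyz': array([1189.56667477,  104.7268216 ,  591.68315042]), 'attitude': array([-0.30109995,  0.58634906,  0.67087866, -0.33978733])}
top {'fx': 459.1403999831329, 'fy': 459.1403999831329, 'cx': 274.98038878572515, 'cy': 218.49459462861554, 'xyz': array([ 399.82907171,   13.35985631, 1026.04965567]), 'attitude': array([-0.04575278,  0.71091566, -0.69949461,  0.05668247])}
wrist {'fx': 331.31023765504347, 'fy': 331.31023765504347, 'cx': 283.0485457673379, 'cy': 205.5806876180505, 'T_tool_cam': array([[-9.72099296e-04, -3.16996634e-01,  9.48426164e-01,
        -1.42641904e+02],
       [ 9.99999336e-01, -8.94739876e-04,  7.25906926e-04,
        -6.05044867e-02],
       [ 6.18484657e-04,  9.48426240e-01,  3.16997293e-01,
        -8.15825650e+01],
       [ 0.00000000e+00,  0.00000000e+00,  0.00000000e+00,
         1.00000000e+00]])}
```

View pics/scene0.png

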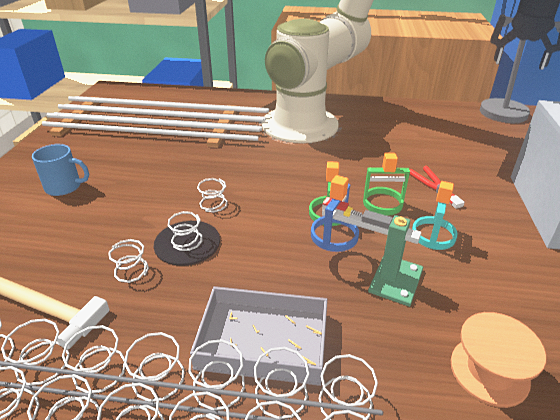

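View pics/top0.png

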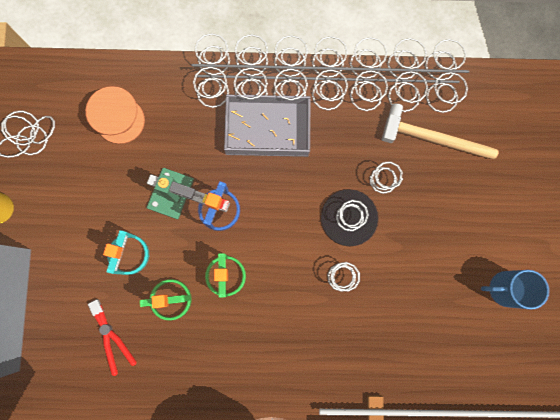

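The scene view shows the blue gauge hanging at about (335,215) on the green stand's hook, and the black plate at about (187,241). In the top view the grip is near (214,202), the plate near (349,217), and the spares near (385,178) and (343,277). I'll enlarge the hook.

```bash
cat > h.py <<'E'
import numpy as np, cv2
from scipy.spatial.transform import Rotation as R
from rig import ctrl, viewer
def q2R(q): return R.from_quat([q[1],q[2],q[3],q[0]]).as_matrix()
def campose(n,s=None):
    c=viewer.calibration(n)
    if n=="wrist":
        s=s or ctrl.sense(); T=np.array(c["T_tool_cam"]); A=q2R(s["ee_rot"])
        return c,A@T[:3,:3],A@T[:3,3]+s["eef_pos"]
    return c,q2R(c["attitude"]),np.array(c["xyz"])
def atz(n,u,v,z,s=None):
    c,A,o=campose(n,s); d=A@np.array([(u-c["cx"])/c["fx"],(v-c["cy"])/c["fy"],1]); return o+d*(z-o[2])/d[2]
def proj(n,p,s=None):
    c,A,o=campose(n,s); q=A.T@(np.asarray(p)-o); return np.array([c["fx"]*q[0]/q[2]+c["cx"],c["fy"]*q[1]/q[2]+c["cy"]])
E
python3 - <<'E'
import cv2,numpy as np
from h import *
t=cv2.imread("pics/top0.png"); s=cv2.imread("pics/scene0.png")
a=cv2.resize(t[160:240,130:255],None,fx=6,fy=6,interpolation=cv2.INTER_CUBIC)[:, :750]
cv2.imwrite("pics/crop_top.png",a)
b=cv2.resize(s[165:310,300:470],None,fx=4,fy=4,interpolation=cv2.INTER_CUBIC); cv2.imwrite("pics/crop_sc.png",b)
print(atz("top",214,202,165),atz("top",349,217,6),atz("scene",187,241,6))
E
```

```text
[555.3420328  117.37193278 165.        ] [ 555.21636667 -168.01360906    6.        ] [ 556.63459908 -168.90301884    6.        ]
```

View pics/crop_top.png

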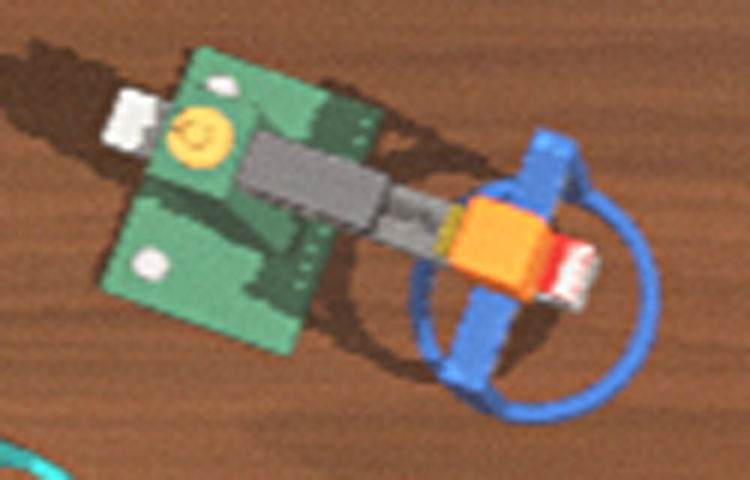

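View pics/crop_sc.png

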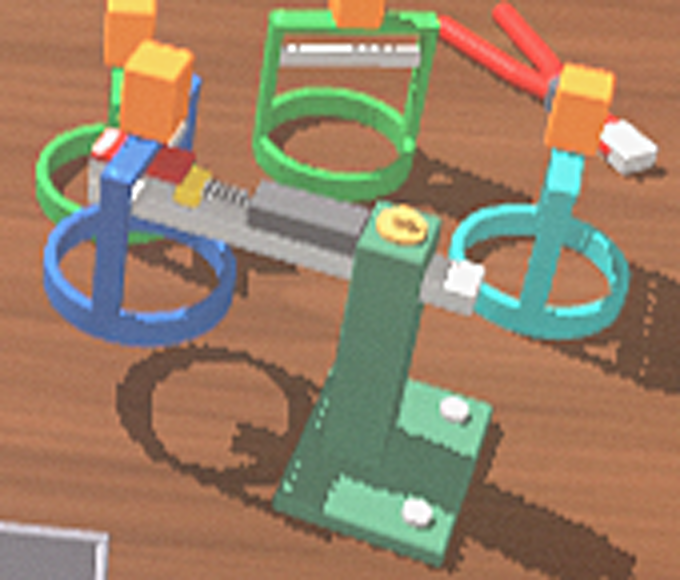

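```bash
cat >> h.py <<'E'
def plan(target_xyz,ydir,s=None):
    """shift/turn in current tool axes to reach tool x down, tool y along +-ydir"""
    s=s or ctrl.sense(); A=q2R(s["ee_rot"]); y=np.append(ydir,0)/np.linalg.norm(ydir)
    if y@A[:,1]<0:y=-y
    x=np.array([0,0,-1.]); B=np.column_stack([x,y,np.cross(x,y)])
    return np.round(A.T@(np.array(target_xyz)-s["eef_pos"]),1),np.round(R.from_matrix(A.T@B).as_rotvec(degrees=True),2)
E
python3 - <<'E'
from h import *
c=lambda u,v:(u/6+130,v/6+160)
P=lambda u,v,z:atz("top",*c(u,v),z)[:2]
col=P(202,137,131);tip=P(575,275,134)
b1=P(556,145,145);b2=P(470,368,145)
g=P(503,250,180)
d=col-tip; e=b1-b2
print("col",col,"tip",tip,"len",np.linalg.norm(d),"ang",np.degrees(np.arctan2(d[1],d[0])))
print("bridge",b1,b2,np.linalg.norm(e),(b1+b2)/2,"ang+90",np.degrees(np.arctan2(e[1],e[0]))+90)
print("grip",g)
# scene camera check: grip top centre at crop (158,60)/4+(300,165)
print("sc",atz("scene",300+160/4,165+62/4,180))
for n,(x,y,z) in dict(sp0=(384,178,25)).items(): print(n,atz("top",x,y,z))
A=q2R(ctrl.sense()["ee_rot"]);print(np.round(A,3)); print(plan([*g,220],d))
E
```

```text
col [598.3145726  222.47106791] tip [553.69882713  97.61845632] len 132.5848383665727 ang 70.33578724399652
bridge [594.70008987 104.07438725] [520.80766126 129.42160592] 78.11896376905386 [557.75387556 116.74799658] ang+90 71.06656398081302
grip [553.25967963 115.89224414]
sc [561.82474863 119.38320821 180.        ]
sp0 [ 642.10500672 -244.03434191   25.        ]
[[-0.     0.229  0.973]
 [-0.001  0.973 -0.229]
 [-1.    -0.001 -0.   ]]
(array([  11. , -285.4,  512.1]), array([ 6.44, -0.01,  0.06]))
```

Call:
carry_out(deltas=[[-1,5,-283,515,6.4,0,0],[-1,5,-283,515,6.4,0,0],[-1,5,-283,515,6.4,0,0],[-1,5,-283,515,6.4,0,0],[-1,5,-283,515,6.4,0,0]], newtons=40)

```text
time_s: 0.78
eef_pos: [353.5, 300.3, 228.6]
ee_rot: [0.697, 0.121, 0.697, -0.12]
force: [-0.3, 1.6, 0.2]
grip_width: 1.0
```

```bash
python3 - <<'E'
from h import *
print(plan([557,117.5,225],[np.cos(np.radians(70.6)),np.sin(np.radians(70.6))]))
E
```

```text
(array([   3.6, -103.9,  253.1]), array([-0.22,  0.  , -0.01]))
```

Call:
carry_out(deltas=[[-1,3,-104,253,0,0,0],[-1,3,-104,253,0,0,0],[-1,3,-104,253,0,0,0],[-1,3,-104,253,0,0,0],[-1,3,-104,253,0,0,0]])

```text
time_s: 1.4
eef_pos: [557.3, 116.4, 224.8]
ee_rot: [0.696, 0.121, 0.697, -0.122]
force: [-0.2, 0.3, -0.1]
grip_width: 1.004
```

```bash
python3 - <<'E'
from h import *
s=ctrl.sense(); im=viewer.capture("wrist"); cv2.imwrite("pics/w1.png",im[:,:,::-1])
print(s["eef_pos"],s["force"],s["time_s"])
for p in [(557,117.5,180),(557,117.5,163)]: print(proj("wrist",p,s))
E
```

```text
[557.31679658 116.39233235 224.77531806] [-0.17489941  0.25256352 -0.13406295] 1.4
[284.51058156 233.8813144 ]
[284.39242995 223.69195827]
```

View pics/w1.png

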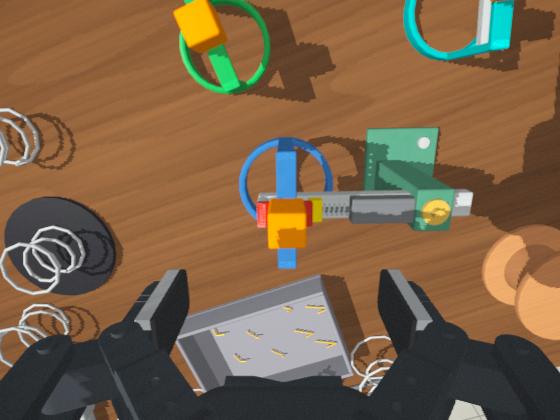

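The wrist view shows the blue gauge's grip at about (287,224), the red nose on both sides of the grip (262–312), the yellow keeper at (317,210), and the tip to the left. I'll check the grip's edges.

```bash
python3 - <<'E'
from h import *
s=ctrl.sense(); s["eef_pos"]=np.array([557.32,116.39,224.78])
a=np.radians(70.6); Y=np.array([np.cos(a),np.sin(a),0]); X=np.array([np.sin(a),-np.cos(a),0])
im=cv2.imread("pics/w1.png"); hsv=cv2.cvtColor(im,cv2.COLOR_BGR2HSV)
m=cv2.inRange(hsv,(10,150,120),(22,255,255)); m[:180]=0;m[260:]=0;m[:,:250]=0;m[:,320:]=0
pts=cv2.findNonZero(m)[:,0]
print("orange bbox",pts.min(0),pts.max(0))
def outl(g): 
    q=np.array([proj("wrist",[*g,163]+sx*12*X+sy*12*Y+np.array([0,0,z]),s) for sx in(-1,1) for sy in(-1,1) for z in(17,-18)])
    return np.r_[q.min(0),q.max(0)]
print(outl((557,117.5)))
from scipy.optimize import least_squares
b=np.r_[pts.min(0),pts.max(0)+1]
r=least_squares(lambda g:outl(g)-b,(557,117.5)); print(r.x,r.fun)
# red nose edges / yellow
for nm,lo,hi in(("yel",(23,150,120),(32,255,255)),("red",(0,150,90),(6,255,255))):
    k=cv2.inRange(hsv,lo,hi);k[:180]=0;k[240:]=0;k[:,:250]=0;k[:,345:]=0;p=cv2.findNonZero(k)[:,0];print(nm,p.min(0),p.max(0))
print("angle bridge"); k=cv2.inRange(hsv,(100,120,100),(120,255,255))
x=[ (v,np.flatnonzero(k[v,270:306]).mean()+270) for v in (160,170,180,190,255,262)]; print(x)
print([proj("wrist",[*r.x,145]+t*X,s).round(1) for t in(-40,0,40)])
E
```

```text
orange bbox [250 180] [319 259]
[264.4894492  198.15663232 304.32539204 251.65200026]
[553.90188816 118.99331504] [ 14.9753204   13.48146101 -14.97113078 -13.32115963]
yel [308 198] [321 221]
red [256 201] [311 227]
angle bridge
[(160, np.float64(285.5)), (170, np.float64(286.0)), (180, np.float64(286.0)), (190, np.float64(286.5)), (255, np.float64(286.5)), (262, np.float64(286.5))]
[array([284.4, 153.7]), array([284.8, 209.8]), array([285.2, 260.2])]
```

```bash
python3 - <<'E'
from h import *
a=np.radians(70.6);print(plan([556.7,118.8,143.5],[np.cos(a),np.sin(a)]))
E
```

```text
(array([81.1,  2.7, -2.5]), array([-0.43, -0.01,  0.05]))
```

Call:
carry_out(deltas=[[-1,25,2.5,-2,0,0,0],[-1,50,2.5,-2,0,0,0],[-1,70,2.5,-2,0,0,0],[-1,81,2.5,-2,0,0,0],[-1,81,2.5,-2,0,0,0]])

```text
time_s: 2.08
eef_pos: [554.3, 122.2, 144.3]
ee_rot: [0.696, 0.12, 0.697, -0.12]
force: [-0.4, 0.1, -0.2]
grip_width: 1.0
```

```bash
python3 - <<'E'
from h import *
a=np.radians(70.6);print(plan([556.7,118.8,143.5],[np.cos(a),np.sin(a)]),ctrl.sense()["force"])
im=viewer.capture("wrist"); cv2.imwrite("pics/w2.png",im[:,:,::-1])
E
```

```text
(array([ 0.8, -2.4,  3.4]), array([-0.21, -0.06,  0.02])) [-0.37128197  0.1024748  -0.15561276]
```

View pics/w2.png

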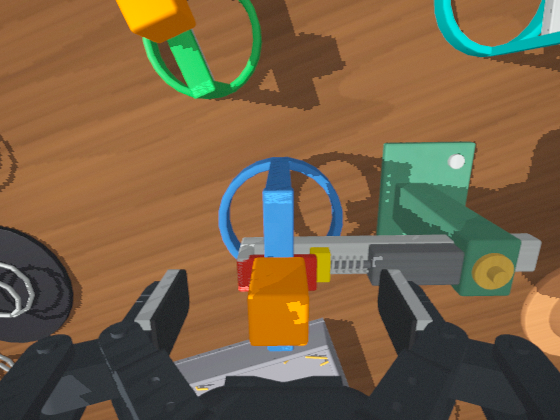

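```bash
python3 - <<'E'
from h import *
s=ctrl.sense();print(s["eef_pos"]); p=atz("wrist",278.5,320.5,180,s);A=q2R(s["ee_rot"]);print(p,A.T@(p-s["eef_pos"]))
print([ (proj("wrist",p+A@np.array([0,0,dz]),s)).round(1) for dz in(-12,12)])
E
```

```text
[554.68894912 122.18732787 145.04484414]
[555.36755936 120.05061999 180.        ] [-34.95499249  -1.779708     1.36751324]
[array([278.3, 293.7]), array([278.6, 345.7])]
```

Call:
carry_out(deltas=[[-1,1,-1.8,1.4,0,0,0],[0,1,-1.8,1.4,0,0,0],[1,1,-1.8,1.4,0,0,0],[1,1,-1.8,1.4,0,0,0],[1,1,-1.8,1.4,0,0,0]], newtons=50)

```text
time_s: 2.75
eef_pos: [555.4, 119.9, 143.8]
ee_rot: [0.697, 0.12, 0.697, -0.12]
force: [-1.2, -0.2, 1.2]
grip_width: 0.272
```

Call:
carry_out(deltas=[[1,0,0,0,0,0,0],[1,0,0,0,0,0,0],[1,0,0,0,0,0,0],[1,0,0,0,0,0,0],[1,0,0,0,0,0,0]])

```text
time_s: 3.38
eef_pos: [555.4, 119.9, 143.8]
ee_rot: [0.697, 0.121, 0.697, -0.12]
force: [-0.0, 0.3, 4.9]
grip_width: 0.274
```

Call:
carry_out(deltas=[[1,-0.5,0,0,0,0,0],[1,-1,0,0,0,0,0],[1,-1.5,0,0,0,0,0],[1,-1.5,0,0,0,0,0],[1,-1.5,0,0,0,0,0]])

```text
time_s: 4.0
eef_pos: [555.2, 119.9, 144.9]
ee_rot: [0.697, 0.12, 0.697, -0.121]
force: [-0.9, 0.5, -3.6]
grip_width: 0.273
```

Call:
carry_out(deltas=[[1,0,2,0,0,0,0],[1,0,4,0,0,0,0],[1,0,6,0,0,0,0],[1,0,8,0,0,0,0],[1,0,10,0,0,0,0]])

```text
time_s: 4.62
eef_pos: [558.7, 129.5, 145.1]
ee_rot: [0.697, 0.12, 0.697, -0.12]
force: [-0.0, 0.7, -2.1]
grip_width: 0.275
```

Call:
carry_out(deltas=[[1,0,1.5,0,0,0,0],[1,0,3,0,0,0,0],[1,0,4.5,0,0,0,0],[1,0,6,0,0,0,0],[1,0,6,0,0,0,0]])

```text
time_s: 5.25
eef_pos: [560.7, 134.9, 145.1]
ee_rot: [0.697, 0.12, 0.697, -0.121]
force: [-0.8, -2.5, -2.6]
grip_width: 0.277
```

Call:
carry_out(deltas=[[1,0,1.5,0,0,0,0],[1,0,3,0,0,0,0],[1,0,4.5,0,0,0,0],[1,0,6,0,0,0,0],[1,0,6,0,0,0,0]])

```text
time_s: 5.88
eef_pos: [562.6, 140.6, 145.1]
ee_rot: [0.697, 0.12, 0.697, -0.121]
force: [-3.6, -3.3, -1.9]
grip_width: 0.28
```

Call:
carry_out(deltas=[[1,0,0.5,0,0,0,0],[1,0,1,0,0,0,0],[1,0,1.5,0,0,0,0],[1,0,2,0,0,0,0],[1,0,2,0,0,0,0]])

```text
time_s: 6.5
eef_pos: [563.3, 142.5, 145.1]
ee_rot: [0.697, 0.12, 0.697, -0.121]
force: [-3.9, -2.9, -2.0]
grip_width: 0.282
```

Call:
carry_out(deltas=[[1,0,0.5,0,0,0,0],[1,0,1,0,0,0,0],[1,0,1.5,0,0,0,0],[1,0,2,0,0,0,0],[1,0,2,0,0,0,0]])

```text
time_s: 7.12
eef_pos: [564.0, 144.3, 145.1]
ee_rot: [0.697, 0.12, 0.697, -0.121]
force: [-3.6, -3.2, -1.8]
grip_width: 0.274
```

```bash
python3 - <<'E'
from h import *
a=np.radians(70.6);Y=np.array([np.cos(a),np.sin(a),0]);X=np.array([np.sin(a),-np.cos(a),0])
s=ctrl.sense();print(s["force"]@Y,s["force"]@X,s["wrist_torque"],s["eef_pos"]@Y, np.array([555.4,119.9,0])@Y)
im=viewer.capture("wrist"); cv2.imwrite("pics/w3.png",im[:,:,::-1])
E
```

```text
-4.257215293829994 -2.347612025817808 [-0.74450369  0.81645472  0.0065348 ] 323.4493369646363 297.5746893361262
```

View pics/w3.png

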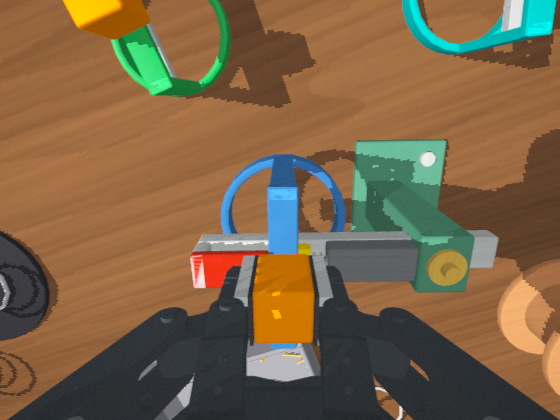

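The keeper, a thin yellow strip at (304,248), is pressed close to the grey housing at about (312,250). The nose is at (195–250,270). I'll carry on until the force rises at the stop.

Call:
carry_out(deltas=[[1,0,0.3,0,0,0,0],[1,0,0.6,0,0,0,0],[1,0,1,0,0,0,0],[1,0,1.2,0,0,0,0],[1,0,1.2,0,0,0,0]])

```text
time_s: 7.8
eef_pos: [564.3, 145.1, 145.1]
ee_rot: [0.697, 0.12, 0.697, -0.121]
force: [-4.7, -4.9, -0.9]
grip_width: 0.272
```

Call:
carry_out(deltas=[[1,0,0.3,0,0,0,0],[1,0,0.6,0,0,0,0],[1,0,1,0,0,0,0],[1,0,1.2,0,0,0,0],[1,0,1.2,0,0,0,0]])

```text
time_s: 8.43
eef_pos: [564.4, 145.4, 145.1]
ee_rot: [0.696, 0.12, 0.697, -0.122]
force: [-7.7, -9.2, 0.7]
grip_width: 0.277
```

Call:
carry_out(deltas=[[1,0,-0.8,0,0,0,0],[1,-1,-0.8,0,0,0,0],[1,-2,-0.8,0,0,0,0],[1,-3,-0.8,0,0,0,0],[1,-4,-0.8,0,0,0,0]])

```text
time_s: 9.05
eef_pos: [564.4, 145.2, 148.4]
ee_rot: [0.696, 0.12, 0.697, -0.121]
force: [-2.4, -6.3, -6.0]
grip_width: 0.273
```

Call:
carry_out(deltas=[[1,-2,0,0,0,0,0],[1,-4,0,0,0,0,0],[1,-6,0,0,0,0,0],[1,-8,0,0,0,0,0],[1,-10,0,0,0,0,0]])

```text
time_s: 9.68
eef_pos: [564.9, 146.2, 159.5]
ee_rot: [0.697, 0.121, 0.696, -0.12]
force: [-0.1, -1.2, -2.9]
grip_width: 0.275
```

Call:
carry_out(deltas=[[1,-2.5,0,0,0,0,0],[1,-5,0,0,0,0,0],[1,-8,0,0,0,0,0],[1,-10,0,0,0,0,0],[1,-10,0,0,0,0,0]])

```text
time_s: 10.3
eef_pos: [564.7, 145.9, 169.3]
ee_rot: [0.697, 0.121, 0.697, -0.12]
force: [0.1, -0.4, -4.1]
grip_width: 0.275
```

Call:
carry_out(deltas=[[1,0,-4,0,0,0,0],[1,0,-10,0,0,0,0],[1,0,-20,0,0,0,0],[1,0,-32,0,0,0,0],[1,0,-45,0,0,0,0]])

```text
time_s: 10.92
eef_pos: [549.2, 102.5, 169.2]
ee_rot: [0.697, 0.121, 0.697, -0.121]
force: [0.5, 0.6, -3.1]
grip_width: 0.272
```

Call:
carry_out(deltas=[[1,0,-20,0,0,0,0],[1,0,-42,0,0,0,0],[1,0,-65,0,0,0,0],[1,0,-88,0,0,0,0],[1,0,-102,0,0,0,0]])

```text
time_s: 11.55
eef_pos: [514.6, 5.9, 169.3]
ee_rot: [0.697, 0.121, 0.697, -0.121]
force: [-0.6, -0.8, -3.3]
grip_width: 0.275
```

```bash
python3 - <<'E'
from h import *
s=ctrl.sense();print(s["eef_pos"],s["force"])
im=viewer.capture("top"); cv2.imwrite("pics/t4.png",im[:,:,::-1]); t=im[:,:,::-1]
print([proj("top",p).round(1) for p in ([555.5,-168.5,6],[555.5,-168.5,56])])
cv2.imwrite("pics/t4c.png",cv2.resize(t[160:300,180:400],None,fx=3.5,fy=3.5,interpolation=cv2.INTER_CUBIC))
E
```

```text
[514.64074204   5.88192659 169.25333703] [-0.63008333 -0.83153654 -3.30381218]
[array([349.2, 216.9]), array([353.3, 213.4])]
```

View pics/t4c.png

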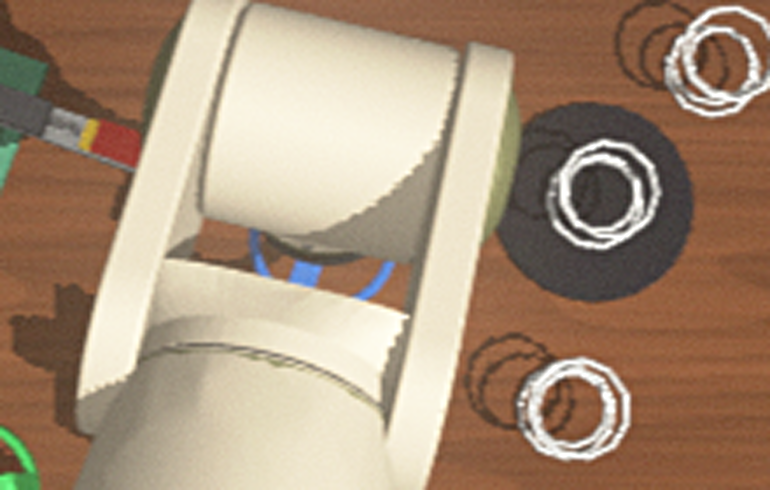

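The top view shows the gauge clear of the hook and the keeper shut again at (90,135) in the crop. The plate's centre is near crop (594,202), with the coil standing on it. Next I'll measure the plate.

```bash
python3 - <<'E'
from h import *
def dark(n,f,ctr,r,thr):
    im=cv2.imread(f); g=im.max(2); m=(g<thr).astype(np.uint8); k=np.zeros_like(m); cv2.circle(k,ctr,r,1,-1); m&=k
    m=cv2.morphologyEx(m,cv2.MORPH_CLOSE,np.ones((5,5)))
    c=max(cv2.findContours(m,cv2.RETR_EXTERNAL,cv2.CHAIN_APPROX_NONE)[0],key=cv2.contourArea); c=cv2.convexHull(c)[:,0].astype(float)
    w=np.array([atz(n,u,v,6)[:2] for u,v in c]); (x,y),rad=cv2.minEnclosingCircle(w.astype(np.float32))
    e=cv2.fitEllipse(c.astype(np.float32)); print(n,"circle",x,y,rad,"ell",atz(n,*e[0],6),e[1])
dark("top","pics/top0.png",(349,217),36,85)
dark("scene","pics/scene0.png",(187,242),38,75)
a=np.radians(70.6);print(plan([555.5,-168.3,169],[np.cos(a),np.sin(a)]))
E
```

```text
top circle 556.6416625976562 -165.34078979492188 66.70791625976562 ell [ 554.97998947 -166.38602849    6.        ] (55.96133804321289, 58.448509216308594)
scene circle 558.588134765625 -169.07577514648438 65.65413665771484 ell [ 562.35243083 -168.18719546    6.        ] (43.2429313659668, 65.93510437011719)
(array([   0.3, -149.3,   97.1]), array([-0.32,  0.  ,  0.04]))
```

Call:
carry_out(deltas=[[1,0,-35,23,0,0,0],[1,0,-80,52,0,0,0],[1,0,-125,82,0,0,0],[1,0,-149,98,0,0,0],[1,0,-149,98,0,0,0]])

```text
time_s: 12.22
eef_pos: [557.6, -167.5, 168.7]
ee_rot: [0.697, 0.121, 0.697, -0.121]
force: [0.9, 1.1, -4.2]
grip_width: 0.276
```

```bash
python3 - <<'E'
from h import *
s=ctrl.sense();print(s["eef_pos"],s["force"],s["time_s"],np.array(s["ee_rot"]).tolist())
im=viewer.capture("wrist"); t=im[:,:,::-1].copy(); cv2.imwrite("pics/w5.png",t)
A=q2R(s["ee_rot"]); T=lambda p:A@np.array(p)+s["eef_pos"]
def ring(c,r,col):
    th=np.linspace(0,2*np.pi,120); q=np.array([proj("wrist",np.array(c)+[r*np.cos(k),r*np.sin(k),0],s) for k in th]).round().astype(int)
    cv2.polylines(t,[q],True,col,1)
ring(T([88.8,0,0]),44,(255,255,0)); ring(T([72.8,0,0]),44,(255,0,255))
ring([556.5,-168,6],65,(0,255,255)); ring([556.5,-168,56],31.5,(0,255,0))
cv2.imwrite("pics/w5o.png",t[:, :])
E
```

```text
[ 557.56283835 -167.53454624  168.69429526] [ 0.91191108  1.08749447 -4.19213568] 12.225 [0.6965689799741649, 0.12131855163895156, 0.6966768819160929, -0.12130452328602212]
```

View pics/w5o.png

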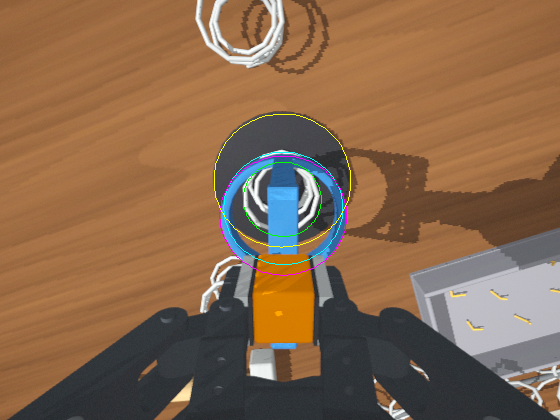

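```bash
python3 - <<'E'
from h import *
s=ctrl.sense(); s["eef_pos"]=np.array([557.563,-167.535,168.694])
A=q2R(s["ee_rot"])
im=cv2.imread("pics/w5.png"); hsv=cv2.cvtColor(im,cv2.COLOR_BGR2HSV)
b=cv2.inRange(hsv,(95,110,60),(125,255,255))
from scipy.optimize import least_squares
def fit(pts,z,r):
    w=np.array([atz("wrist",u,v,z,s)[:2] for u,v in pts])
    f=least_squares(lambda p:np.hypot(*(w-p).T)-r,w.mean(0),loss="soft_l1"); return f.x,np.abs(f.fun).mean()
# hoop: left/right outer extremes of blue per row; top edge (z=tcp-72.8)
L=[];Rr=[]
for v in range(185,245,3):
    u=np.flatnonzero(b[v,200:365])+200
    if len(u): L.append((u.min(),v)); Rr.append((u.max(),v))
print("hoop L",L[::3],"R",Rr[::3])
pr=[proj("wrist",A@np.array([72.8,44*np.cos(k),44*np.sin(k)])+s["eef_pos"],s) for k in np.linspace(0,6.283,100)]
pr=np.array(pr);print("pred top ring u range",pr.min(0),pr.max(0))
g=im.max(2)
E=[]
for v in range(125,205,4):
    d=np.flatnonzero(g[v,200:330]<85)+200
    if len(d): E.append((d.min(),v))
for u in range(245,325,5):
    d=np.flatnonzero(g[100:150,u]<85)+100
    if len(d): E.append((u,d.min()))
print(fit(E,6,65),len(E))
w=cv2.resize(im[130:280,200:370],None,fx=4,fy=4,interpolation=cv2.INTER_CUBIC);cv2.imwrite("pics/w5z.png",w)
E
```

```text
hoop L [(np.int64(230), 185), (np.int64(225), 194), (np.int64(222), 203), (np.int64(222), 212), (np.int64(222), 221), (np.int64(224), 230), (np.int64(227), 239)] R [(np.int64(336), 185), (np.int64(341), 194), (np.int64(343), 203), (np.int64(344), 212), (np.int64(344), 221), (np.int64(343), 230), (np.int64(339), 239)]
pred top ring u range [219.48994252 155.59226471] [346.35253873 274.55752822]
(array([ 555.28268972, -167.06537306]), np.float64(0.2656989024562534)) 36
```

View pics/w5z.png

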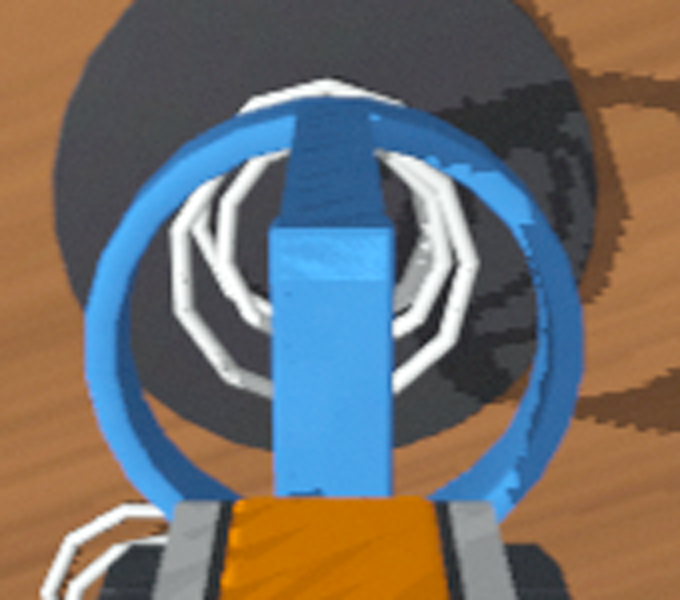

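The zoom shows the hoop centred at u≈283 around the coil, whose top ring spans u 243–319. The plate fitted in the same view is about 2–3 mm nearer the robot. I'll correct for that and lower gently.

Call:
carry_out(deltas=[[1,6,-0.6,-2.8,0,0,0],[1,14,-0.6,-2.8,0,0,0],[1,20,-0.6,-2.8,0,0,0],[1,25,-0.6,-2.8,0,0,0],[1,30,-0.6,-2.8,0,0,0]])

```text
time_s: 12.9
eef_pos: [554.7, -165.4, 138.8]
ee_rot: [0.697, 0.12, 0.697, -0.12]
force: [0.2, 0.3, -3.4]
grip_width: 0.276
```

```bash
python3 - <<'E'
from h import *
s=ctrl.sense();print(s["eef_pos"],s["force"],s["time_s"])
im=viewer.capture("wrist"); t=im[:,:,::-1].copy()
cv2.imwrite("pics/w6z.png",cv2.resize(t[130:280,200:370],None,fx=4,fy=4,interpolation=cv2.INTER_CUBIC))
E
```

```text
[ 554.71213064 -165.400875    138.81905611] [ 0.19281411  0.29991512 -3.36521157] 12.9
```

View pics/w6z.png

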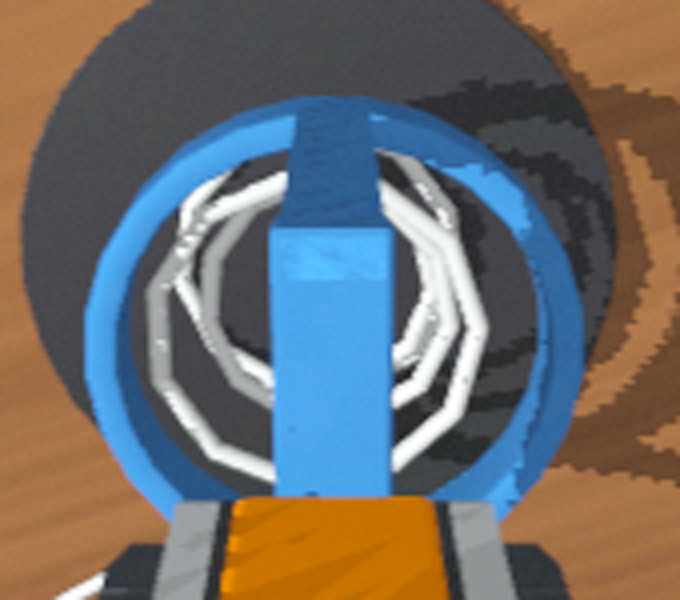

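The hoop is around the coil's top with no contact. Its centre is at crop u≈334, against about 318 for the coil and plate, so I'll shift it 2.4 mm to the left and lower on.

Call:
carry_out(deltas=[[1,0,-2.4,0.4,0,0,0],[1,8,-2.4,0.4,0,0,0],[1,18,-2.4,0.4,0,0,0],[1,29,-2.4,0.4,0,0,0],[1,37,-2.4,0.4,0,0,0]])

```text
time_s: 13.58
eef_pos: [554.0, -167.7, 101.1]
ee_rot: [0.696, 0.121, 0.697, -0.12]
force: [-0.0, -0.3, -3.3]
grip_width: 0.274
```

Call:
carry_out(deltas=[[1,1.5,0,0,0,0,0],[1,3,0,0,0,0,0],[1,4.5,0,0,0,0,0],[1,5.5,0,0,0,0,0],[1,6,0,0,0,0,0]])

```text
time_s: 14.2
eef_pos: [554.3, -167.9, 96.2]
ee_rot: [0.697, 0.12, 0.697, -0.121]
force: [0.5, 0.0, -4.2]
grip_width: 0.274
```

Call:
carry_out(deltas=[[1,0.5,0,0,0,0,0],[1,1,0,0,0,0,0],[1,1.5,0,0,0,0,0],[1,1.5,0,0,0,0,0],[1,1.5,0,0,0,0,0]])

```text
time_s: 14.82
eef_pos: [554.3, -167.9, 94.8]
ee_rot: [0.697, 0.12, 0.697, -0.121]
force: [-0.1, 1.4, 0.3]
grip_width: 0.272
```

Call:
carry_out(deltas=[[1,0.4,0,0,0,0,0],[0.3,0.4,0,0,0,0,0],[0,0.4,0,0,0,0,0],[-0.5,0.4,0,0,0,0,0],[-1,0.4,0,0,0,0,0]])

```text
time_s: 15.45
eef_pos: [554.2, -167.9, 94.2]
ee_rot: [0.697, 0.12, 0.697, -0.121]
force: [-0.2, 0.1, -0.9]
grip_width: 0.9
```

Call:
carry_out(deltas=[[-1,0,0,0,0,0,0],[-1,0,0,0,0,0,0],[-1,0,0,0,0,0,0],[-1,-10,0,0,0,0,0],[-1,-30,0,0,0,0,0]])

```text
time_s: 16.08
eef_pos: [554.0, -167.8, 124.7]
ee_rot: [0.696, 0.121, 0.697, -0.12]
force: [0.5, 0.9, 0.3]
grip_width: 0.998
```

Call:
carry_out(deltas=[[-1,-30,0,0,0,0,0],[-1,-60,0,0,0,0,0],[-1,-90,0,0,0,0,0],[-1,-100,0,-20,0,0,0],[-1,-100,0,-20,0,0,0]])

```text
time_s: 16.7
eef_pos: [535.3, -161.1, 225.8]
ee_rot: [0.698, 0.12, 0.696, -0.121]
force: [-0.9, 0.5, 1.6]
grip_width: 0.998
```

```bash
python3 - <<'E'
from h import *
s=ctrl.sense();print(s["eef_pos"],s["force"],s["time_s"],s["grip_width"])
a=viewer.capture("wrist")[:,:,::-1]; b=viewer.capture("scene")[:,:,::-1]
b=cv2.resize(b[170:300,90:300],None,fx=1.9,fy=1.9,interpolation=cv2.INTER_CUBIC)
a=cv2.resize(a[60:360,90:470],(400,316)); h=max(a.shape[0],b.shape[0])
p=lambda i:cv2.copyMakeBorder(i,0,h-i.shape[0],0,0,cv2.BORDER_CONSTANT)
cv2.imwrite("pics/end.png",np.hstack([p(a),p(b)])[:, :800])
E
```

```text
[ 535.26856117 -161.05186464  225.81372936] [-0.88404886  0.50893692  1.59108554] 16.7 0.997536383864719
```

View pics/end.png

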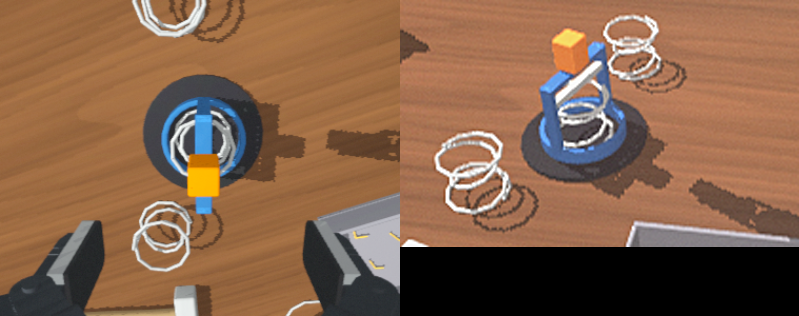

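The gauge sits flat on the plate with its hoop around the coil: left half centre (203,140), right half (580,135). Both spare coils are upright where they stood, and the gripper is open and clear of everything.

```bash
python3 -c "
from rig import order; print(order.finish_job())"
```

```text
the job is handed in; nothing more can be done
None
```

The blue gauge is off its hook and its hoop sits over the sample coil on the black plate. I released it and handed the job in at about 17 s of the 51 s allowed.

- **Taking it off the hook:** I pushed the bar inward until the keeper reached its stop, with about 11 N at the stop against the 15 N limit. I eased back slightly, lifted the gauge about 25 mm, and took it out over the tip. The readings on the lift and the outward move showed nothing beyond the gauge's weight and light keeper drag.
- **Placing it:** I corrected the position by a few millimetres from wrist-camera views, then lowered it until the plate took its weight. Contact came at the tool height I expected for a flat seat (94.8 mm).
- **Last check:** The final pictures showed the gauge upright and flat around the coil, both spare coils standing where they were, and the open gripper well clear.

**Disagreements:**
- While I pressed the keeper, the wrist sensor also read 2–4 N sideways. I did not find the cause; it went away once the bar was free.
- The cameras disagreed on the plate's position by a few millimetres, so I went by the wrist camera.

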